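# Sort two inspected files: clip the good one, cradle the bad one

## Robot

A 6-joint arm with a two-finger parallel gripper is mounted at the origin on the work surface. World frame = base frame: x ahead of the robot, y to its left, z up, the work surface at z = 0. Lengths are in m, angles in rad, forces in N, time in s.
With the tool pointing down it reaches from about 0.3 to 0.875 m from the base axis. Payload 6.4 kg.
Tool frame: the origin (TCP) lies on the mounting face of the last link; the fingertips stand 173 mm ahead of it and the grasp point (between the pads) lies 155 mm ahead of it (robot.tips_ahead is the distance from the TCP to the fingertips, in m); z points along the fingers, y is the direction in which the jaws open and shut (so a half turn about z gives the same grasp; the last joint's range is limited). The gripper opens to 85 mm and grips with 20 to 120 N. Pads are 22 mm wide; open, the fingers measure 114 mm over their backs; the gripper's body (76 mm by 85 mm) begins 54 mm behind the grasp point. The pads swing forward as they close: fully open they stand 13 mm farther back than shut.
Start: joints at [0.983, 0.181, 1.607, -0, 1.354, -0.206], TCP at [0.214, 0.534, 0.405] pointing down, gripper open.
Joint ranges: [-2.99, 2.99], [-0.89, 2.07], [0.3, 2.58], [-1.14, 4.28], [0, 2.63], [-3.12, 3.12]. Speed limits (rad/s): [2.57, 2.57, 3.01, 3.14, 3.14, 3.14].

## Interface

Orientations are given as a unit quaternion [x, y, z, w].
In Python, from plant import robot gives the robot as it stands.
- The arm moves only by the shell command python3 -m jog 'ROWS'. ROWS is JSON, a list of rows, each a list of 7 numbers: the shift along the world's x, y, z in m, then the turn, a rotation vector about the world's x, y, z in rad, then the opening, from 0 (shut) to 1 (fully open). A call has 1 to 12 rows; each row is the pose to reach, as a shift and turn from the pose commanded when the call began; what a row does not reach only later rows make up. A row lasts 1/8 s, in which the tool goes at most 62.5 mm and 10.7 degrees, less where a joint would pass 70% of its speed; a pose out of reach is approached as far as the arm can. A call with a gripper value outside its range is refused whole. The fingers move at their own pace and stop on an object; the grip force is fixed at half the most. Time passes only in rows, so rows that repeat a pose let the fingers close. It gives the time, the measured TCP pose, the force and the opening at its end, in the units of the state.
- robot.get_state(): the state, without advancing time (a new reading comes with each control period).
- robot.grab_frame(name): name is "scene" or "side" or "wrist"; returns the picture (400x640x3 uint8, red, green, blue); there is no depth.
- robot.camera_params(name): a dict with "K" (3x3 intrinsics, pixels), "k1" (the pictures are not rectified: a ray, as slopes to the right and down, at radius r is drawn at 1 + k1 r^2 times it, then the intrinsics apply), "origin" and "rotation" of the camera in the world. Camera axes: x right, y down, z forward; pixel columns grow to the right and rows downward; lengths in m; the calibration is good to about 2 mm. A picture is of the moment at which its call begins: read the wrist's pose just before it. camera_params takes no time and is no camera call; for the wrist camera it gives the pose at the moment of the call.
- robot.job_done(): hands the job in, once; it reports no verdict.
The state is a dict: "t": time; "joint_positions": joint angles; "qd": joint speeds; "joint_torque": joint torques, N m; "ee_pos": TCP position; "tool_rot": TCP orientation; "force": force on the tool from outside, world axes, zero at the start; "moment": the same for the moment, N m; "width": finger opening in m.
Only numpy, scipy, OpenCV 4.12 (cv2) and the standard library are available. Lean on these libraries where they do the work, as an engineer would, in place of code of your own. Each camera call takes 0.05 s, during which the arm holds its last target. There are 200 camera calls.

## Task

Three hand files lie in the middle of the bench after inspection; a white tag on top of the handle's butt gives the verdict. The one with the round disc tag has passed: lay it in the nest with the sprung steel jaw and push it down past the jaw until it lies fully home in both forks and the jaw has sprung back over the handle. The one with the bar-shaped tag across the handle is rejected: lay it fully home in the plain open nest; handles go in the wide forks and blades in the narrow ones, tags up. Leave the untagged file, the hammer, the glue bottle and the wood offcut where they are.

Things in the scene. Friction and masses are not known exactly. Their poses are not given: they have to be found in the camera images.
- file_disc: Hand file, 200 mm, 0.13 kg, balanced near its origin (mid length, underside). x points butt to blade tip, z up. Wooden handle 24 x 24 mm, x -100 to 20; flat dark blade 18 wide, 5 thick, x 20 to 100, its underside 9.5 mm above the handle's. PASSED: a round white disc tag, 44 mm across, 3 thick, on top of the butt, centred at x -103.
- file_bar: Hand file, 200 mm, 0.13 kg, balanced near its origin (mid length, underside). x points butt to blade tip, z up. Wooden handle 24 x 24 mm, x -100 to 20; flat dark blade 18 wide, 5 thick, x 20 to 100, its underside 9.5 mm above the handle's. REJECTED: a white bar tag lies across the top of the butt like a T, 60 mm long, 14 wide, 3 thick, at x -94.
- file_plain: Hand file, 200 mm, 0.13 kg, balanced near its origin (mid length, underside). x points butt to blade tip, z up. Wooden handle 24 x 24 mm, x -100 to 20; flat dark blade 18 wide, 5 thick, x 20 to 100, its underside 9.5 mm above the handle's. No tag: leave it alone.
- file_disc_butt (a point): Point on top of the passed file's handle under its tag, at (-94, 0, 24) mm in the file's frame.
- file_bar_butt (a point): Point on top of the rejected file's handle under its tag, at (-94, 0, 24) mm in the file's frame.
- nest_clip: Fixed plywood board 170 x 84 x 6 mm with two dark wooden forks, open at the top, for one file. Origin: centre of its underside; x points from the wide handle fork to the narrow blade fork, z up. For the passed file: the handle fork has a prong 50 mm high at -y, one 38 mm high at +y and behind that a steel post 74 mm high with the sprung jaw.
- nest_open: Fixed plywood board 170 x 84 x 6 mm with two dark wooden forks, open at the top, for one file. Origin: centre of its underside; x points from the wide handle fork to the narrow blade fork, z up. For the rejected file: no jaw, handle fork prongs 40 mm high.
- nest_clip_seat (a point): 20 mm above the nest's origin: where the origin of a file lying fully home is, its x along the nest's x. In the nest's frame: handle fork x -68 to -50, 32 wide inside, floor z 20; blade fork x 42 to 58, 28 wide inside, floor z 29.5, prongs to 41.5 (mm). Between the forks fingers can go down to the board.
- nest_open_seat (a point): 20 mm above the nest's origin: where the origin of a file lying fully home is, its x along the nest's x. In the nest's frame: handle fork x -68 to -50, 32 wide inside, floor z 20; blade fork x 42 to 58, 28 wide inside, floor z 29.5, prongs to 41.5 (mm). Between the forks fingers can go down to the board.
- jaw (a joint): Sprung jaw, 22 mm long, 16 wide, hinge along x at (-59, 20, 68) mm in nest_clip. At 0 rad (rest, on its stop) it points inward and 45 degrees down over the fork, tip at y 4, z 50. A handle pushed down (5 to 10 N) folds it to 0.6 to 0.8 rad; it springs back over the handle once this is home.
- hammer: Bystander: a hammer 220 mm long lying on the bench; origin under its middle.
- glue: Bystander: a white bottle 56 mm across and 120 mm high; origin at the centre of its underside.
- offcut: Bystander: a dark wood block 100 x 60 x 35 mm; origin at the centre of its underside.

How it is judged:
By the outcome, as a careful person would: the job done as asked, in the order asked, and still so for the second after the job is handed in, with the robot touching nothing.
It also fails if it takes over 54 s, if anything falls off the work surface, if the arm or the gripper's body presses on something with over 40 N, if the wrist force passes 120 N, or if a joint passes its speed limit or range.

## Working session

There is one attempt and no reset: what is moved stays moved. The work goes in short steps, Python scripts to look and compute and a shell command to move; the robot and the scene stay as the last step left them, time stands still between calls to the robot, and variables do not carry over. Pictures are saved under pics/ and viewed, about 8 in all and at most 12, crops included, and the job is handed in when it is done.

```bash
mkdir -p pics; ls
cat > h.py <<'E'
import numpy as np, cv2
from plant import robot
def ray(cp,u,v):
    K=np.array(cp["K"]);k=cp["k1"]
    d=np.array([(u-K[0,2])/K[0,0],(v-K[1,2])/K[1,1]]);s=d.copy()
    for _ in range(30): s=d/(1+k*(s@s))
    return np.array(cp["origin"]),np.array(cp["rotation"])@np.array([s[0],s[1],1])
def at(cp,u,v,z):
    o,d=ray(cp,u,v); return (o+d*(z-o[2])/d[2]).round(4)
def px(cp,p):
    K=np.array(cp["K"]);c=np.array(cp["rotation"]).T@(np.array(p)-np.array(cp["origin"]))
    s=c[:2]/c[2];s=s*(1+cp["k1"]*(s@s));return (K[0,0]*s[0]+K[0,2],K[1,1]*s[1]+K[1,2])
E
python3 - <<'E'
from h import *
import json
for n in("scene","side"):
    cv2.imwrite(f"pics/{n}0.png",robot.grab_frame(n)[:,:,::-1])
    c=robot.camera_params(n);print(n,{k:np.round(v,4).tolist() for k,v in c.items()})
s=robot.get_state();print({k:np.round(v,4).tolist() for k,v in s.items()})
E
```

```text
pics
scene {'K': [[404.4904, 0.0, 323.7514], [0.0, 404.4904, 205.5392], [0.0, 0.0, 1.0]], 'k1': -0.0825, 'origin': [0.8997, -0.542, 0.8669], 'rotation': [0.9077, 0.262, -0.0838, -0.317]}
side {'K': [[445.6333, 0.0, 323.8843], [0.0, 445.6333, 198.5472], [0.0, 0.0, 1.0]], 'k1': -0.0415, 'origin': [0.4747, 0.6974, 0.7803], 'rotation': [-0.0775, 0.9198, -0.3835, 0.0301]}
{'t': 0.1, 'joint_positions': [0.9827, 0.1815, 1.6079, -0.0, 1.3538, -0.2063], 'qd': [-0.0001, -0.0004, -0.0041, -0.0011, 0.001, 0.0001], 'joint_torque': [0.0009, -44.5876, -35.2242, -0.0002, 0.004, -0.0], 'ee_pos': [0.2141, 0.5334, 0.4039], 'tool_rot': [0.1897, 0.9818, -0.0007, -0.0003], 'force': [0.2789, 0.1704, 0.027], 'moment': [-0.0252, 0.0168, 0.0392], 'width': 0.0853}
```

View pics/scene0.png

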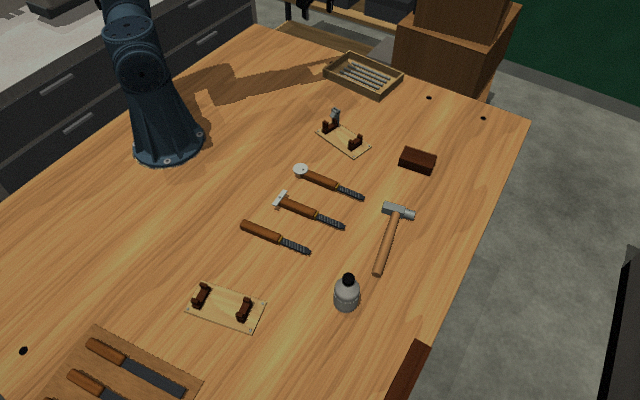

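View pics/side0.png

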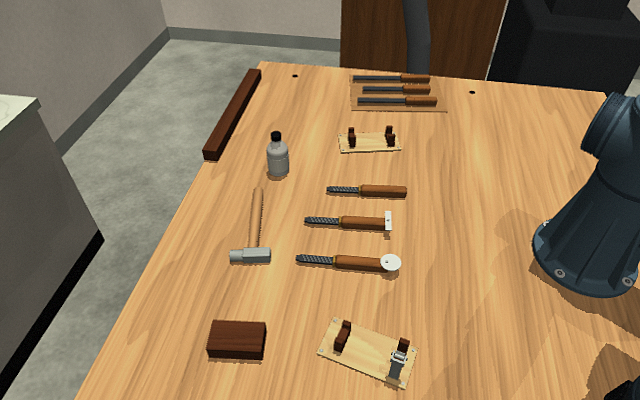

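The scene view shows the disc file (tag at about 300,170), bar file (281,199) and plain file below them. The clip nest is at (343,138) and the open nest at (227,307). The side view agrees. The camera rotation is a quaternion; I'll enlarge for measuring.

```bash
sed -i 's/^from plant/from scipy.spatial.transform import Rotation as Ro\nfrom plant/; s/np.array(cp\["rotation"\])/Ro.from_quat(cp["rotation"]).as_matrix()/' h.py
python3 - <<'E'
from h import *
a=cv2.imread("pics/side0.png");b=cv2.imread("pics/scene0.png")
def crop(im,x0,y0,x1,y1,s,n):
    c=cv2.resize(im[y0:y1,x0:x1],None,fx=s,fy=s,interpolation=cv2.INTER_CUBIC)
    for x in range(-(-x0//20)*20,x1,20):
        cv2.line(c,((x-x0)*s,0),((x-x0)*s,6),(0,0,255),1);cv2.putText(c,str(x),((x-x0)*s+2,14),0,.35,(0,0,255),1)
    for y in range(-(-y0//20)*20,y1,20):
        cv2.line(c,(0,(y-y0)*s),(6,(y-y0)*s),(0,0,255),1);cv2.putText(c,str(y),(8,(y-y0)*s+4),0,.35,(0,0,255),1)
    cv2.imwrite(n,c)
crop(a,290,200,440,395,3,"pics/c1.png")
# composite: scene clip nest/files and open nest
crop(b,180,100,380,250,4,"pics/c2.png")
crop(a,310,115,430,205,6,"pics/c3.png")
E
```

```text
(no output)
```

View pics/c1.png

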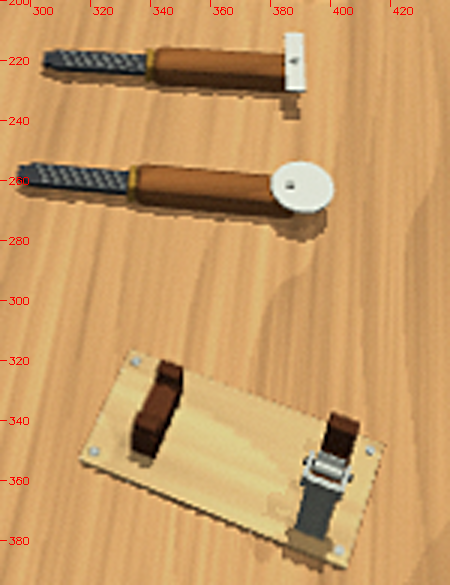

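View pics/c3.png

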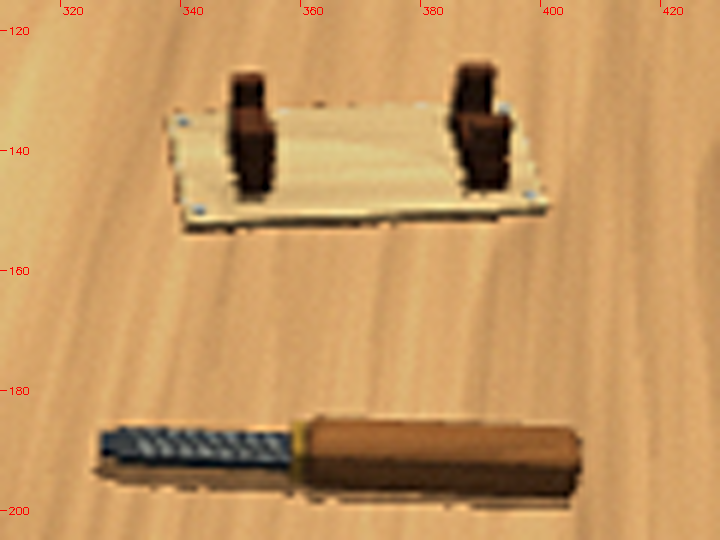

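View pics/c2.png

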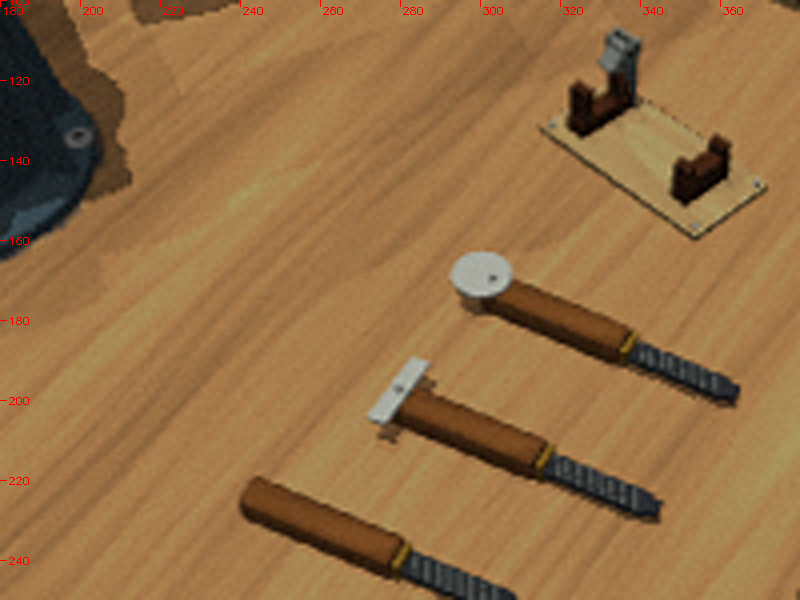

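Run:
```python
from h import *
S=robot.camera_params("side");C=robot.camera_params("scene")
def f(cp,c,t,cx):
    c=at(cp,*c,.027)[:2];t=at(cp,*t,.0145)[:2];d=t-c;L=np.linalg.norm(d);u=d/L
    print("file L",round(L*1e3),"exp",100-cx,"origin",(c-u*cx/1e3).round(4),(t-u*.1).round(4),"yaw",np.degrees(np.arctan2(d[1],d[0])).round(2))
f(S,(390.7,262.3),(296.7,258.7),-103);f(C,(300.5,168.5),(364.5,197),-103)
f(S,(388,220.3),(304.3,220),-94);f(C,(279.75,197.75),(344.5,226.25),-94)
def n(cp,q,nm):
    P=np.array([at(cp,*p,.006)[:2] for p in q]) # order: wide-a, wide-b, narrow-b, narrow-a
    m=P.mean(0);d=(P[2]+P[3]-P[0]-P[1])/2;e=(P[1]+P[2]-P[0]-P[3])/2
    print(nm,m.round(4),"len",np.linalg.norm(d).round(4),"wid",np.linalg.norm(e).round(4),"yaw",np.degrees(np.arctan2(d[1],d[0])).round(2),"yawW",np.degrees(np.arctan2(e[1],e[0])).round(2))
n(S,[(418.3,347.7),(405.7,387.6),(317.3,353),(333.3,316.7)],"clip corners")
n(S,[(413.3,350.3),(402.7,383.7),(321.3,350.3),(335.3,320.3)],"clip screws")
n(S,[(394.7,132.2),(401.3,149),(341,151.5),(338,134.2)],"open corners")
n(S,[(393.8,133),(398.2,147.5),(343.2,150),(340.5,135.3)],"open screws")
n(C,[(184,309),(202,284),(267,300),(252,330.5)],"open scene")
P=[at(C,*p,.006)[:2] for p in [(315.5,131.75),(354.25,159),(371.75,146.5)]]
print("clip scene center",(P[0]+P[2])/2,np.linalg.norm(P[1]-P[0]),np.degrees(np.arctan2(*(P[1]-P[0])[::-1])))
s=robot.get_state();R=Ro.from_quat(s["tool_rot"]).as_matrix();print(R.round(3),robot.tips_ahead)
print(robot.camera_params("wrist"))
```

```text
file L 200 exp 203 origin [0.5302 0.1191] [0.527  0.1189] yaw 4.19
file L 201 exp 203 origin [0.5348 0.1129] [0.5327 0.1128] yaw 4.37
file L 193 exp 194 origin [0.5344 0.0024] [0.5333 0.0023] yaw 6.07
file L 191 exp 194 origin [ 0.539  -0.0043] [ 0.5359 -0.0046] yaw 6.16
clip corners [0.4552 0.3051] len 0.1685 wid 0.0812 yaw -13.0 yawW 76.58
clip screws [0.456  0.3055] len 0.1559 wid 0.0678 yaw -14.03 yawW 76.05
open corners [ 0.5133 -0.3216] len 0.1675 wid 0.0793 yaw 13.5 yawW 105.32
open screws [ 0.5128 -0.3228] len 0.1554 wid 0.068 yaw 14.04 yawW 103.91
open scene [ 0.5159 -0.3258] len 0.1646 wid 0.0742 yaw 16.75 yawW 99.27
clip scene center [0.46175 0.29855] 0.16783852358740536 -13.647101816134112
[[-0.928  0.373 -0.001]
 [ 0.373  0.928 -0.001]
 [ 0.    -0.002 -1.   ]] 0.1734
{'K': array([[326.31663811,   0.        , 314.01035752],
       [  0.        , 326.31663811, 205.42544715],
       [  0.        ,   0.        ,   1.        ]]), 'k1': -0.006683383406028088, 'origin': array([0.1441953 , 0.56027801, 0.37221173]), 'rotation': array([0.81925873, 0.55391531, 0.08240781, 0.12329605])}
```

Both cameras agree on sizes and yaw but differ by about 5 mm, so I'll use the mean and refine it with the wrist camera above the disc file.

```bash
R='[0.289,-0.4195,-0.024,0,0,0.457,1]'
python3 -m jog '[[0.289,-0.4195,-0.024,0,0,0.457,1],[0.289,-0.4195,-0.024,0,0,0.457,1],[0.289,-0.4195,-0.024,0,0,0.457,1],[0.289,-0.4195,-0.024,0,0,0.457,1],[0.289,-0.4195,-0.024,0,0,0.457,1],[0.289,-0.4195,-0.024,0,0,0.457,1],[0.289,-0.4195,-0.024,0,0,0.457,1],[0.289,-0.4195,-0.024,0,0,0.457,1],[0.289,-0.4195,-0.024,0,0,0.457,1],[0.289,-0.4195,-0.024,0,0,0.457,1],[0.289,-0.4195,-0.024,0,0,0.457,1],[0.289,-0.4195,-0.024,0,0,0.457,1]]'
python3 - <<'E'
from h import *
cp=robot.camera_params("wrist");im=robot.grab_frame("wrist")[:,:,::-1]
cv2.imwrite("pics/w1.png",im);np.save("w1.npy",cp,allow_pickle=True)
cv2.imwrite("pics/w1b.png",cv2.resize(im,None,fx=1.25,fy=1.25,interpolation=cv2.INTER_CUBIC))
print(Ro.from_quat(cp["rotation"]).as_matrix().round(3),cp["origin"])
E
```

```text
t: 1.6
ee_pos: [0.5025, 0.1155, 0.3807]
tool_rot: [-0.039, 0.999, 0.0, -0.0]
force: [0.1, 0.0, 0.6]
width: 0.0859
[[-0.077  0.953  0.293]
 [ 0.997  0.074  0.023]
 [ 0.     0.293 -0.956]] [0.42747886 0.1087418  0.34904348]
```

View pics/w1b.png

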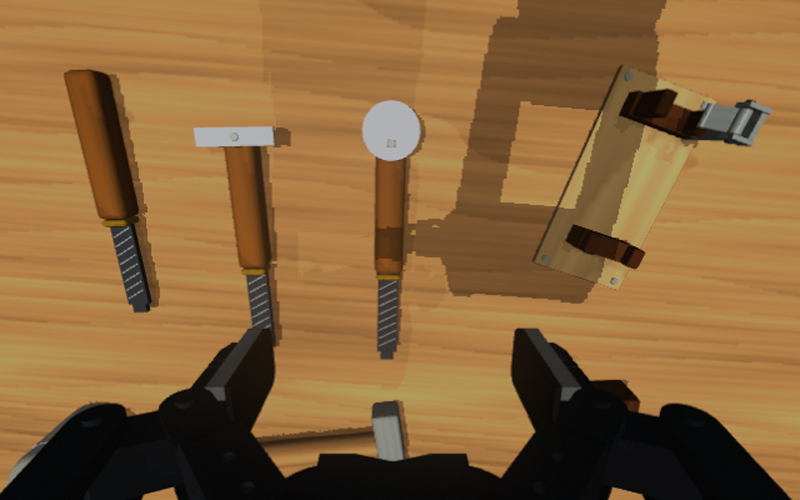

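Wrist view (1.25x): disc centre (391,130), its tip (387,357), bar centre (234,136), clip nest corners (621,66), (535,262), (618,290), screws (629,77), (545,258), (614,282).

```bash
cat > m.py <<'E'
from h import *
W=np.load("w1.npy",allow_pickle=True).item()
g=lambda u,v,z:at(W,u/1.25,v/1.25,z)[:2]
c=g(391.5,130.5,.027);t=g(387,358,.0145);d=t-c;L=np.linalg.norm(d);u=d/L
print("disc",L,c+.103*u,t-.1*u,np.degrees(np.arctan2(d[1],d[0])))
a,b,e=g(629,77,.006),g(545,258,.006),g(614,282,.006)
print("screws ctr",(a+e)/2,np.degrees(np.arctan2(*(b-a)[::-1])),np.linalg.norm(b-a),np.linalg.norm(e-b))
a,b,e=g(621,66,.006),g(534,262,.006),g(618,289,.006)
print("corners ctr",(a+e)/2,np.degrees(np.arctan2(*(b-a)[::-1])),np.linalg.norm(b-a),np.linalg.norm(e-b))
E
python3 m.py
```

```text
disc 0.20191087142598335 [0.52954142 0.11361341] [0.52845396 0.113553  ] 3.179830119864236
screws ctr [0.45665 0.303  ] -14.152480064653108 0.1554171483459917 0.06849963503552406
corners ctr [0.4562  0.30155] -13.478374565587336 0.16689667462235425 0.08273094946874475
```

```bash
python3 -m jog '[[0,-0.001,-0.06,0,0,0,1],[0,-0.001,-0.12,0,0,0,1],[0,-0.001,-0.17,0,0,0,1],[0,-0.001,-0.195,0,0,0,1],[0,-0.001,-0.203,0,0,0,1],[0,-0.001,-0.203,0,0,0,1],[0,-0.001,-0.203,0,0,0,0],[0,-0.001,-0.203,0,0,0,0],[0,-0.001,-0.203,0,0,0,0],[0,-0.001,-0.203,0,0,0,0],[0,-0.001,-0.203,0,0,0,0],[0,-0.001,-0.203,0,0,0,0]]'
```

```text
t: 3.15
ee_pos: [0.5037, 0.1131, 0.1785]
tool_rot: [-0.038, 0.999, -0.0, 0.001]
force: [-1.0, 0.4, 6.5]
width: 0.0227
```

```bash
python3 -m jog '[[0,0,0.05,0,0,0,0],[0,0,0.1,0,0,0,0],[-0.0225,0.061,0.1,0,0,-0.1,0],[-0.045,0.122,0.1,0,0,-0.2,0],[-0.063,0.171,0.1,0,0,-0.28,0],[-0.072,0.195,0.1,0,0,-0.317,0],[-0.072,0.195,0.1,0,0,-0.317,0],[-0.072,0.195,0.1,0,0,-0.317,0]]'
cat > comp.py <<'E'
from h import *
import sys
def go(name,boxes):
    out=[]
    for n,x0,y0,x1,y1,s in boxes:
        cp=robot.camera_params(n);im=robot.grab_frame(n)[:,:,::-1]
        if n=="wrist": np.save(name+".npy",cp,allow_pickle=True)
        c=cv2.resize(im[y0:y1,x0:x1],None,fx=s,fy=s,interpolation=cv2.INTER_CUBIC);out.append(c);print(n,c.shape)
    h=max(c.shape[0] for c in out)
    cv2.imwrite(f"pics/{name}.png",np.hstack([cv2.copyMakeBorder(c,0,h-c.shape[0],0,4,0) for c in out]))
E
python3 -c "
from comp import *
go('h1',[('wrist',180,0,500,300,1.5),('side',290,220,445,395,2)])"
```

```text
t: 4.15
ee_pos: [0.4313, 0.3076, 0.2774]
tool_rot: [0.12, 0.993, -0.0, -0.0]
force: [-0.1, 0.1, -0.5]
width: 0.0227
wrist (450, 480, 3)
side (350, 310, 3)
```

View pics/h1.png

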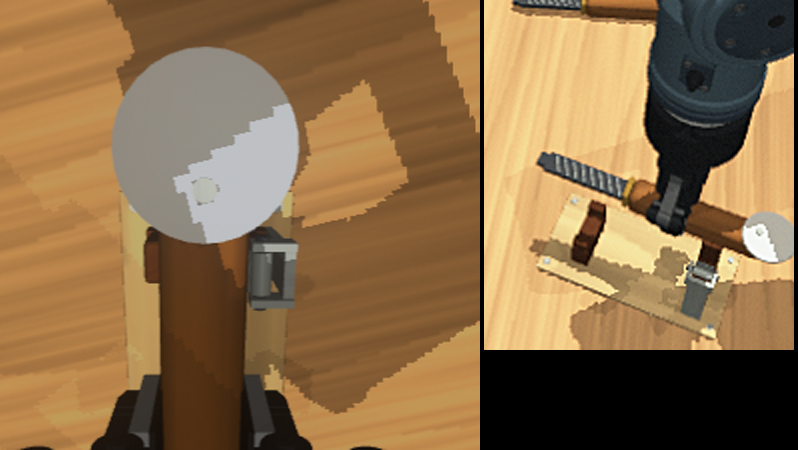

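Run:
```python
from h import *
W=np.load("h1.npy",allow_pickle=True).item();s=robot.get_state()
R=Ro.from_quat(s["tool_rot"]).as_matrix();p=np.array(s["ee_pos"]);print(p)
X=-R[:2,0];Y=np.array([-X[1],X[0]]);print("yaw",np.degrees(np.arctan2(X[1],X[0])))
for n,u,v,z in [("L1",121,200,.006),("L2",127,360,.006),("R1",293,200,.006),("R2",289,270,.006),("handleL",160,300,.123),("handleR",246,300,.123),("hL",161,420,.123),("hR",243,420,.123),("disc",205.5,145,.126),("jawL",249,300,.068),("jawR",296,300,.074),("prongLout",146,255,.056)]:
    q=at(W,180+u/1.5,v/1.5,z)[:2]-p[:2];print(n,(q@X*1e3).round(1),(q@Y*1e3).round(1))
```

```text
[0.43168296 0.30715551 0.27755775]
yaw -13.911362421243625
L1 -56.2 -39.4
L2 26.8 -40.1
R1 -56.3 43.2
R2 -22.0 43.1
handleL -40.1 -11.6
handleR -40.1 10.8
hL -4.8 -12.2
hR -4.9 11.0
disc -78.4 0.1
jawL -24.2 17.2
jawR -26.0 33.8
prongLout -39.0 -22.5
```

```bash
python3 -m jog '[[0,0.001,-0.025,0,0,0,0],[0,0.001,-0.043,0,0,0,0],[0,0.001,-0.048,0,0,0,0],[0,0.001,-0.053,0,0,0,0],[0,0.001,-0.058,0,0,0,0],[0,0.001,-0.063,0,0,0,0],[0,0.001,-0.068,0,0,0,0]]'; python3 -m jog '[[0,0,-0.003,0,0,0,0],[0,0,-0.006,0,0,0,0],[0,0,-0.009,0,0,0,0],[0,0,-0.011,0,0,0,0],[0,0,-0.011,0,0,0,0]]'
python3 -c "
from comp import *
go('h2',[('wrist',180,0,500,300,1.5),('side',290,220,445,395,2)])"
```

```text
t: 5.12
ee_pos: [0.4312, 0.3086, 0.2096]
tool_rot: [0.12, 0.993, -0.001, -0.0]
force: [-0.3, -5.1, 1.9]
width: 0.0225
t: 5.75
ee_pos: [0.4313, 0.3093, 0.1987]
tool_rot: [0.121, 0.993, 0.0, 0.0]
force: [0.9, 0.5, -2.0]
width: 0.0227
wrist (450, 480, 3)
side (350, 310, 3)
```

View pics/h2.png

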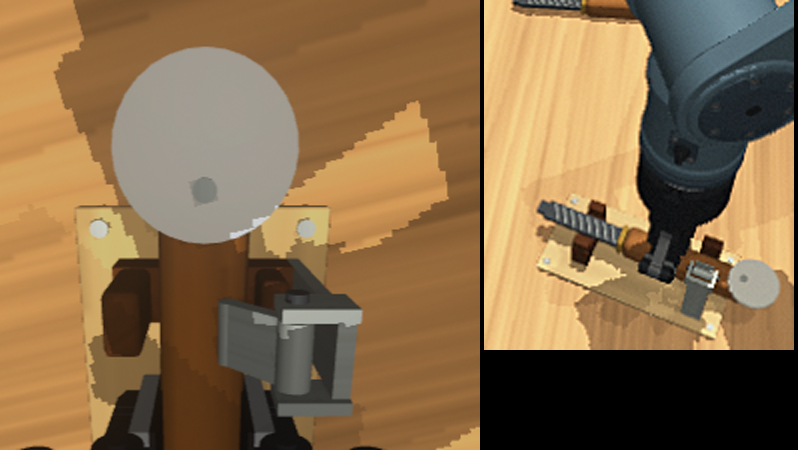

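The jaw lies back over the handle (about 245,335) and the file sits in both forks. I'll press slightly to confirm it is on the floor.

```bash
python3 -m jog '[[0,0,-0.001,0,0,0,0],[0,0,-0.002,0,0,0,0],[0,0,-0.002,0,0,0,0]]'
```

```text
t: 6.22
ee_pos: [0.4314, 0.3093, 0.1985]
tool_rot: [0.12, 0.993, -0.0, 0.0]
force: [-6.4, -2.8, 17.3]
width: 0.0223
```

```bash
python3 -m jog '[[0,0,0,0,0,0,1],[0,0,0,0,0,0,1],[0,0,0,0,0,0,1],[0,0,0,0,0,0,1],[0,0,0.03,0,0,0,1],[0,0,0.08,0,0,0,1],[0,0,0.13,0,0,0,1],[0,0,0.16,0,0,0,1],[0,0,0.16,0,0,0,1]]'
python3 -m jog '[[0.013,-0.052,0,0,0,0.05,1],[0.026,-0.105,0,0,0,0.12,1],[0.039,-0.157,0,0,0,0.18,1],[0.052,-0.21,0,0,0,0.24,1],[0.065,-0.262,0,0,0,0.3,1],[0.078,-0.314,0,0,0,0.349,1],[0.078,-0.314,0,0,0,0.349,1],[0.078,-0.314,0,0,0,0.349,1]]'
python3 -c "
from comp import *
go('h3',[('wrist',0,0,640,400,0.75),('side',290,220,445,395,2)])"
```

```text
t: 7.35
ee_pos: [0.4321, 0.3095, 0.3596]
tool_rot: [0.121, 0.993, 0.001, 0.003]
force: [0.4, -0.4, 0.1]
width: 0.0857
t: 8.35
ee_pos: [0.5087, -0.0047, 0.3553]
tool_rot: [-0.053, 0.999, 0.001, -0.001]
force: [-0.5, -0.3, -0.4]
width: 0.0853
wrist (300, 480, 3)
side (350, 310, 3)
```

View pics/h3.png

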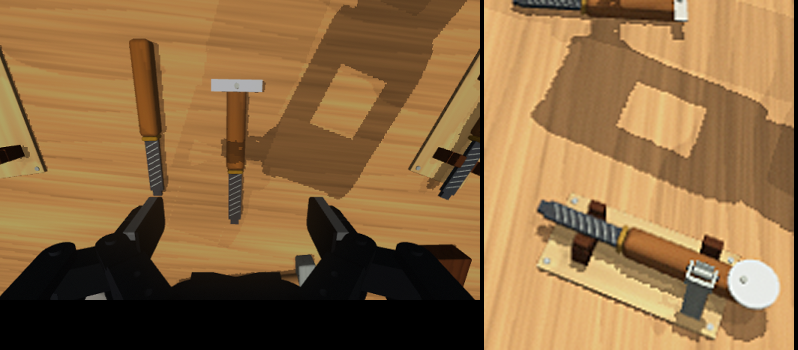

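Disc file is home with the jaw over it after release. The bar file (tag about 237,86) is centred between the fingers, so I'm picking it.

```bash
python3 -m jog '[[0,0,-0.05,0,0,0,1],[0,0,-0.11,0,0,0,1],[0,0,-0.155,0,0,0,1],[0,0,-0.178,0,0,0,1],[0,0,-0.178,0,0,0,1],[0,0,-0.178,0,0,0,0],[0,0,-0.178,0,0,0,0],[0,0,-0.178,0,0,0,0],[0,0,-0.178,0,0,0,0],[0,0,-0.178,0,0,0,0],[0,0,-0.178,0,0,0,0]]'
```

```text
t: 9.82
ee_pos: [0.5099, -0.0051, 0.1799]
tool_rot: [-0.053, 0.999, -0.0, 0.001]
force: [-0.0, 0.6, 6.1]
width: 0.0225
```

```bash
python3 -m jog '[[0,0,0.05,0,0,0,0],[0,0,0.1,0,0,0,0],[-0.003,-0.05,0.1,0,0,0.02,0],[-0.006,-0.105,0.1,0,0,0.04,0],[-0.01,-0.16,0.1,0,0,0.06,0],[-0.013,-0.215,0.1,0,0,0.09,0],[-0.017,-0.275,0.1,0,0,0.12,0],[-0.0204,-0.327,0.1,0,0,0.138,0],[-0.0204,-0.327,0.1,0,0,0.138,0],[-0.0204,-0.327,0.1,0,0,0.138,0]]'
python3 -c "
from comp import *
go('h4',[('wrist',180,0,500,300,1.5),('scene',170,240,290,345,2.5)])"
```

```text
t: 11.08
ee_pos: [0.4884, -0.3316, 0.2782]
tool_rot: [-0.122, 0.993, 0.001, -0.0]
force: [0.7, 0.7, -0.8]
width: 0.023
wrist (450, 480, 3)
scene (262, 300, 3)
```

View pics/h4.png

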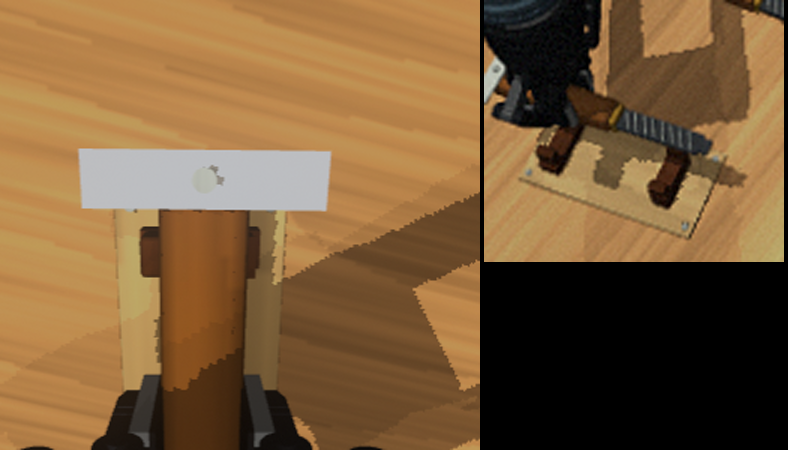

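```bash
python3 -m jog '[[0,-0.001,-0.025,0,0,0,0],[0,-0.001,-0.045,0,0,0,0],[0,-0.001,-0.055,0,0,0,0],[0,-0.001,-0.063,0,0,0,0],[0,-0.001,-0.07,0,0,0,0],[0,-0.001,-0.074,0,0,0,0],[0,-0.001,-0.077,0,0,0,0],[0,-0.001,-0.079,0,0,0,0],[0,-0.001,-0.079,0,0,0,0]]'
```

```text
t: 12.3
ee_pos: [0.4889, -0.333, 0.2]
tool_rot: [-0.122, 0.992, -0.0, 0.0]
force: [-0.8, -0.3, -1.3]
width: 0.0228
```

```bash
python3 -m jog '[[0,0,-0.001,0,0,0,0],[0,0,-0.002,0,0,0,0],[0,0,-0.002,0,0,0,0]]'
```

```text
t: 12.68
ee_pos: [0.489, -0.3331, 0.1998]
tool_rot: [-0.122, 0.992, -0.0, -0.0]
force: [-5.6, 4.5, 16.7]
width: 0.0224
```

Contact at 16.7 N at the seated height, as in the clip nest. I'll release, retract and check.

```bash
python3 -m jog '[[0,0,0,0,0,0,1],[0,0,0,0,0,0,1],[0,0,0,0,0,0,1],[0,0,0,0,0,0,1],[0,0,0.03,0,0,0,1],[0,0,0.08,0,0,0,1],[0,0,0.13,0,0,0,1],[0,0,0.18,0,0,0,1],[-0.05,0.05,0.2,0,0,0,1],[-0.08,0.1,0.2,0,0,0,1],[-0.08,0.1,0.2,0,0,0,1]]'
python3 -c "
from comp import *
go('h5',[('side',200,70,440,395,1.8),('scene',170,100,380,340,1.7)])"
```

```text
t: 14.05
ee_pos: [0.407, -0.2299, 0.3972]
tool_rot: [-0.123, 0.992, 0.001, -0.0]
force: [0.8, -0.4, -0.3]
width: 0.0855
side (585, 432, 3)
scene (408, 357, 3)
```

View pics/h5.png

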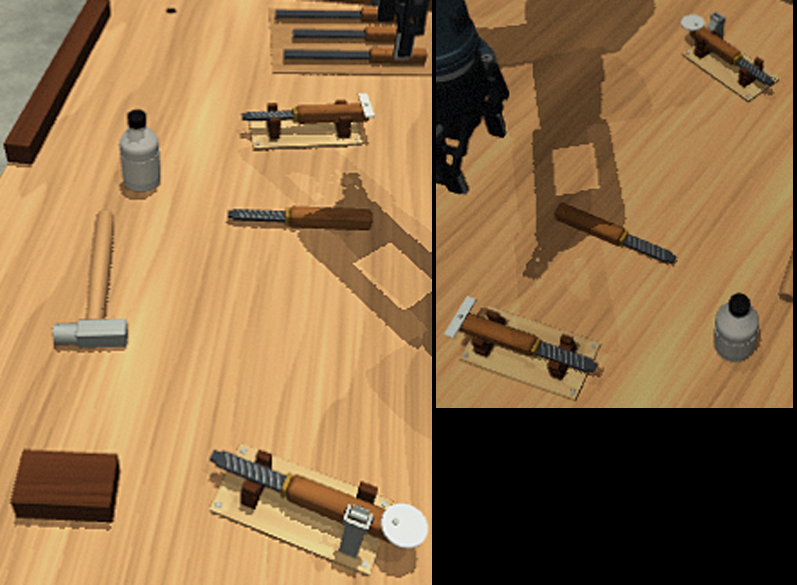

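Both files lie in their nests, the jaw is over the disc file's handle, and the other objects are undisturbed.

```bash
python3 -c "
from plant import robot
robot.job_done()"
```

```text
the job is handed in; nothing more can be done
```

I put the passed (disc) file in the jaw nest first, pushing it down past the jaw. I then laid the rejected (bar) file in the open nest. The job was handed in at about 14 s of the 54 s allowed.

- **Fully home:** I pressed each file onto its fork floors before letting go. The floors pushed back at about 17 N, with the gripper 20 mm above where it had picked that file off the bench, which is the seat height.
- **Jaw:** it showed sprung back over the handle before I let go, and again in the pictures after.
- **Final pictures:** both files lie in their forks with tags up. The untagged file, hammer, glue bottle and offcut look undisturbed by eye, and the arm is clear of everything.
- **Disagreement:** the scene and side cameras differed by about 5–8 mm in absolute position. I used their mean and refined it with the wrist camera, and both files went in without jamming. I did not measure the final file poses separately.

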